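Pack the sampling caddy

TASK

Pack the sampling caddy for the field: stand the two capped vials in its round holders and the two dropper bottles in its square holders, one in each, upright on the holder floor. Set the glass down gently, do not let it drop. Leave the open vial without a cap and the brown bottle with the flat cap standing where they are; they do not belong in the caddy.

Things in the scene. Friction and masses are not known exactly. Their poses are not given: they have to be found in the camera images.
- vial1: Capped sample vial: clear glass cylinder 25 mm across with a black screw cap of the same width, 64 mm tall in all (cap from 50 mm up), about 20 g, standing upright. Origin: centre of its underside; z up. The two capped vials are alike.
- vial2: Capped sample vial: clear glass cylinder 25 mm across with a black screw cap of the same width, 64 mm tall in all (cap from 50 mm up), about 20 g, standing upright. Origin: centre of its underside; z up. The two capped vials are alike.
- dropper1: Dropper bottle: brown glass body 31 mm across up to 57 mm height, above it a narrow black dropper cap with a rubber bulb, 23 mm across, to 100 mm height; about 60 g, standing upright. Origin: centre of its underside; z up. The two dropper bottles are alike. Grasp the glass.
- dropper2: Dropper bottle: brown glass body 31 mm across up to 57 mm height, above it a narrow black dropper cap with a rubber bulb, 23 mm across, to 100 mm height; about 60 g, standing upright. Origin: centre of its underside; z up. The two dropper bottles are alike. Grasp the glass.
- open_vial: Look-alike that does not belong in the caddy: a clear glass vial 24 mm across, 52 mm tall, with a narrower open neck and no cap. Origin: centre of its underside.
- flat_cap_bottle: Look-alike that does not belong in the caddy: a brown glass bottle 31 mm across with a low flat black screw cap and no dropper bulb, 77 mm tall in all. Origin: centre of its underside.
- round_holder1: Fixed holder, one of four (2 round, 2 square; corners change) set 2 x 2, 87 mm apart, in a fixed white tray 196 x 196 mm, rim 22 mm high, low handle on two sides. Origin: centre of its underside, 5 mm above the worktop; x, y along the tray's sides. A grey 84 x 84 x 5 mm plate with a round open cup in the middle: inside 42 mm across, wall 4 mm, cup floor 5 mm and rim 30 mm above the origin.
- round_holder2: Fixed holder, one of four (2 round, 2 square; corners change) set 2 x 2, 87 mm apart, in a fixed white tray 196 x 196 mm, rim 22 mm high, low handle on two sides. Origin: centre of its underside, 5 mm above the worktop; x, y along the tray's sides. A grey 84 x 84 x 5 mm plate with a round open cup in the middle: inside 42 mm across, wall 4 mm, cup floor 5 mm and rim 30 mm above the origin.
- square_holder1: Fixed holder, one of four (2 round, 2 square; corners change) set 2 x 2, 87 mm apart, in a fixed white tray 196 x 196 mm, rim 22 mm high, low handle on two sides. Origin: centre of its underside, 5 mm above the worktop; x, y along the tray's sides. A grey 84 x 84 x 5 mm plate with a square open cup in the middle: inside 48 x 48 mm, wall 4 mm, cup floor 5 mm and rim 30 mm above the origin.
- square_holder2: Fixed holder, one of four (2 round, 2 square; corners change) set 2 x 2, 87 mm apart, in a fixed white tray 196 x 196 mm, rim 22 mm high, low handle on two sides. Origin: centre of its underside, 5 mm above the worktop; x, y along the tray's sides. A grey 84 x 84 x 5 mm plate with a square open cup in the middle: inside 48 x 48 mm, wall 4 mm, cup floor 5 mm and rim 30 mm above the origin.
Things that resemble listed ones, but are neither listed nor needed, are in the scene too. Leave any turquoise look-alike of the vial1 alone. Leave any turquoise look-alike of the dropper2 alone.

How it is judged:
By the outcome, as a careful person would: the job done as asked, in the order asked, and still so for the second after the job is handed in, with the robot touching nothing.
It also fails if it takes over 99 s, if anything falls off the work surface, if the arm or the gripper's body presses on something with over 40 N, if the wrist force passes 120 N, or if a joint passes its speed limit or range.

ROBOT

A 7-joint arm with a two-finger parallel gripper is mounted at the origin on a cart in front of the work surface, level with it; the furniture and walls round the work are solid. World frame = base frame: x ahead of the robot, y to its left, z up, the work surface at z = 0. Lengths are in m, angles in rad, forces in N, time in s.
With the tool pointing down it reaches from about 0.4 to 0.85 m from the base axis. Payload 6.9 kg.
Tool frame: the origin (TCP) lies midway between the tips of the shut fingers; the grasp point (between the pads) lies behind it (ctrl.pinch_z is the z of the grasp point in the tool frame, in m); z points along the fingers, y is the line along which they close (so a half turn about z gives the same grasp; the last joint's range is limited). The gripper opens to 85 mm and grips with 20 to 120 N. Pads are 22 mm wide; open, the fingers measure 114 mm over their backs; the gripper's body (76 mm by 85 mm) begins 54 mm behind the grasp point. The pads swing forward as they close: fully open they stand 13 mm farther back than shut.
Start: joints at [1.298, 0.507, -0.238, 1.5, 0.126, 1.149, -0.155], TCP at [0.231, -0.581, 0.231] pointing down, gripper open.
Joint ranges: [-3.08, 3.08], [-0.24, 2.05], [-1.43, 1.35], [0, 2.5], [-1.52, 4.66], [0.17, 1.96], [-2.89, 2.89]. Speed limits (rad/s): [2.39, 2.39, 3.14, 3.14, 3.14, 3.14, 3.14].

INTERFACE

Orientations are given as a unit quaternion [w, x, y, z].
In Python, from station import ctrl, get_state, vision, ticket, models gives the robot as it stands. Calls block until the motion is done:
- ctrl.movep(position, orientation): joint-space move of the TCP to a pose.
- ctrl.movel(position, frame=None, max_speed=0.15): straight line of the TCP; frame=None keeps the orientation; max_speed is the mean speed in m/s.
- ctrl.set_joints(angles): joint-space move.
- ctrl.ungrasp() and ctrl.close_gripper(force=None): open the fingers fully, or close them until they stop; force is the grip in N (None keeps the last).
- ctrl.pause(seconds).
- ctrl.ik(position, orientation): joint angles nearest the present ones, or None.
- get_state(): the state.
- vision.grab_frame(name): name is "scene" or "top" or "wrist"; returns (picture, depth): 384x512x3 uint8, blue, green, red; 384x512 float32, m along the optical axis (not along the pixel's ray), 0 where there is no reading.
- vision.camera_info(name): a dict with "mtx" (3x3 intrinsics, pixels), "R" (3x3) and "t" (3): a world point X has camera coordinates R X + t; the wrist camera has in their place "hand_eye" (4x4, takes a point from camera to tool coordinates, whose origin is the TCP and whose axes are the flange's). Camera axes: x right, y down, z forward; pixel columns grow to the right and rows downward; lengths in m; the calibration is good to about 2 mm. A picture is of the moment at which its call begins: read the wrist's pose just before it. camera_info takes no time and is no camera call.
A pose or a line that the arm cannot do raises ctrl.Unreachable and nothing moves.
- ticket.close_job(): hands the job in; it is judged then, once.
Trained networks look in the newest picture that a camera, given by its name, has taken for a name from the list of things; names that differ only in an ending like _2 or _b are one class to them, and where a whole thing is asked for, a point or a joint stands for the part that bears it (a point fixed in the world has none). Each returns a list of dicts, best first, with "p" (0 to 1); they miss things now and then, are a little off and sometimes report something else, mostly with a low value. They report only what shows in the picture. A call takes as long as a camera call. They do not tell look-alikes from the thing itself.
- models.recognise(camera, target): "point" ([column, row] in pixels, amid what is visible of it).
- models.masks_of(camera, target): "mask" (384x512 bool, what is visible of it) and "point" ([column, row] in pixels, amid what is visible of it).
The state is a dict: "time": time; "qpos": joint angles; "qd": joint speeds; "tau": joint torques, N m; "tcp_pos": TCP position; "eef_rot": TCP orientation; "contact_force": force on the tool from outside, world axes, zero at the start; "wrist_torque": the same for the moment, N m; "width": finger opening in m; "gripper_force": force on a finger pad.
Only numpy, scipy, OpenCV 4.12 (cv2) and the standard library are available. Lean on these libraries where they do the work, as an engineer would, in place of code of your own. Each camera call takes 0.05 s, during which the arm holds its last target. There are 200 camera calls.

## Working session

There is one attempt and no reset: what is moved stays moved. The work goes in short steps, each a Python script; the robot and the scene stay as the last script left them, time stands still between calls to the robot, and variables do not carry over. Pictures are saved under pics/ and viewed, at most 14 in all, crops included, and the job is handed in when it is done.

```bash
ls; mkdir -p pics; python3 - <<'E'
from station import ctrl, get_state, vision, models
import cv2,numpy as np
for n in("top","scene"):
    p,d=vision.grab_frame(n); cv2.imwrite(f"pics/{n}0.png",p); np.save(f"pics/{n}0.npy",d)
    c=vision.camera_info(n); print(n,c)
    for t in("vial1","dropper1","open_vial","flat_cap_bottle","round_holder1","square_holder1"):
        print(t,[(np.round(r["point"]),round(r["p"],2)) for r in models.recognise(n,t)])
print(vision.camera_info("wrist"),ctrl.pinch_z,get_state())
E
```

```text
pics
top {'mtx': array([[420.31781296,   0.        , 259.45160634],
       [  0.        , 420.31781296, 186.12433661],
       [  0.        ,   0.        ,   1.        ]]), 'R': array([[-0.0163958 , -0.99965574, -0.02048342],
       [-0.99417075,  0.01848236, -0.10622114],
       [ 0.10656315,  0.01862243, -0.99413153]]), 't': array([0.02934135, 0.54648531, 1.11899415])}
vial1 [(array([372., 219.]), 0.68), (array([334., 164.]), 0.68)]
dropper1 [(array([280., 216.]), 0.6), (array([286., 170.]), 0.41)]
open_vial [(array([329., 219.]), 0.51)]
flat_cap_bottle [(array([371., 165.]), 0.59)]
round_holder1 [(array([187., 221.]), 0.93), (array([155., 225.]), 0.64), (array([284., 172.]), 0.21)]
square_holder1 [(array([187., 191.]), 0.8), (array([156., 191.]), 0.7)]
scene {'mtx': array([[368.74066469,   0.        , 261.24280508],
       [  0.        , 368.74066469, 187.7727603 ],
       [  0.        ,   0.        ,   1.        ]]), 'R': array([[ 0.65657007, -0.75417655, -0.01155339],
       [-0.38603064, -0.32283192, -0.8641527 ],
       [ 0.6479939 ,  0.57183676, -0.50309703]]), 't': array([-0.
[... 994 characters left out ...]
 0.7, 'qpos': array([ 1.29747797,  0.5074605 , -0.23761191,  1.5002073 ,  0.12572478,
        1.14889514, -0.15479641]), 'qd': array([-0.00093184, -0.00030357,  0.00047475, -0.0004699 , -0.00181171,
        0.00186286, -0.00020115]), 'tau': array([ 4.55089534e-06, -6.20177794e+01, -2.18423702e+00, -2.49923247e+01,
        1.39164948e-02,  1.96473295e-03,  3.30773514e-05]), 'tcp_pos': array([ 0.23111038, -0.58068837,  0.23129741]), 'eef_rot': array([ 6.71612724e-06,  9.82115529e-01,  1.88279281e-01, -4.31945948e-06]), 'contact_force': array([ 0.80206359, -0.0067726 , -1.62602556]), 'wrist_torque': array([0.02411788, 0.0543819 , 0.05169139]), 'gripper_force': 0.0, 'width': 0.08533700135897858}
```

```bash
python3 - <<'E'
import cv2
p=cv2.imread("pics/top0.png")[130:260,110:410]; cv2.imwrite("pics/top0c.png",cv2.resize(p,None,fx=2.66,fy=2.66,interpolation=cv2.INTER_CUBIC))
p=cv2.imread("pics/scene0.png")[120:290,120:400]; cv2.imwrite("pics/scene0c.png",cv2.resize(p,None,fx=2.8,fy=2.8,interpolation=cv2.INTER_CUBIC))
E
```

```text
(no output)
```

View pics/top0c.png

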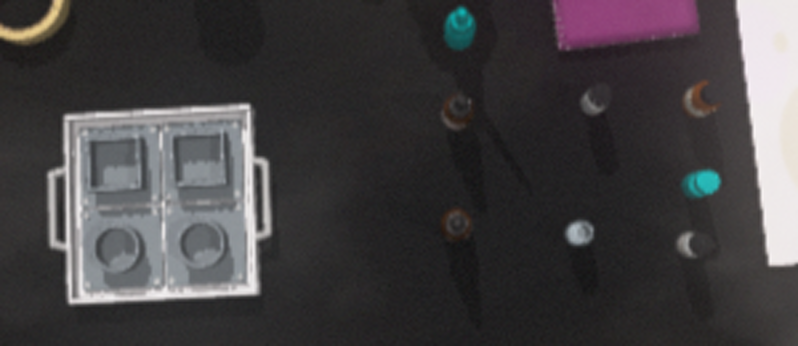

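View pics/scene0c.png

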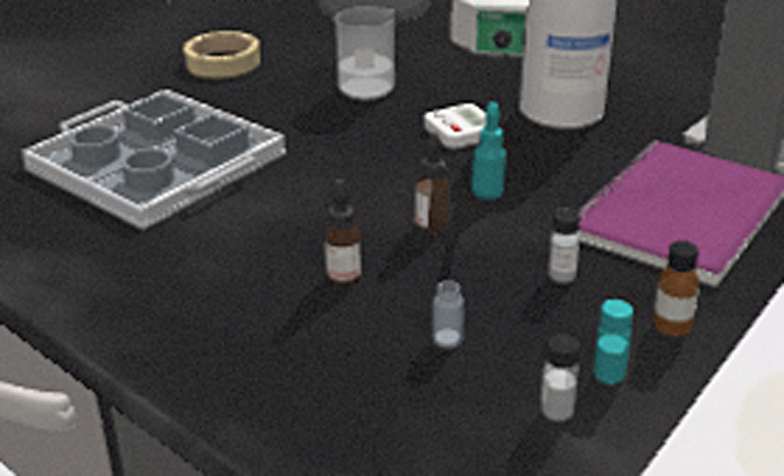

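View pics/scene0.png

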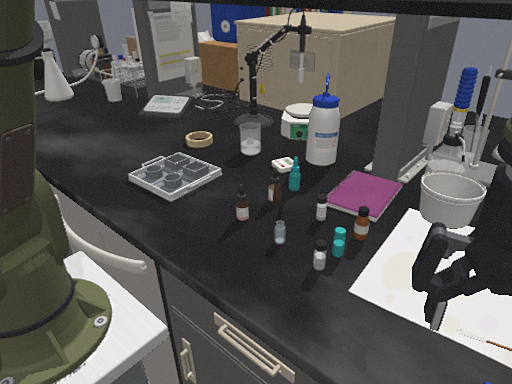

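The top picture shows:

| Thing | Pixels | Action |
|---|---|---|
| Black-capped vials | (372,221), (334,167) | take |
| Droppers with bulb | (281,214), (283,172) | take |
| Open vial | (327,217) | leave |
| Flat-cap bottle | (372,167) | leave |
| Turquoise vial | (373,199) | leave |
| Turquoise dropper | (283,141) | leave |

The tray is at left, with its square cups in the far row and its round cups in the near row. Next I'll get rough positions, then look from the wrist.

```bash
cat > h.py <<'E'
from station import ctrl, get_state, vision, models, ticket
import numpy as np, cv2
from scipy.spatial.transform import Rotation as Ro
def quat(yaw): # tool down; tool x at angle yaw in world
    q=(Ro.from_euler('z',yaw)*Ro.from_euler('x',np.pi)).as_quat(); return q[[3,0,1,2]]
def pose(st):
    T=np.eye(4); q=np.array(st["eef_rot"]); T[:3,:3]=Ro.from_quat(q[[1,2,3,0]]).as_matrix(); T[:3,3]=st["tcp_pos"]; return T
def cam2world(name,st=None):
    c=vision.camera_info(name)
    if name=="wrist": return c["mtx"],pose(st)@c["hand_eye"]
    T=np.eye(4); T[:3,:3]=c["R"].T; T[:3,3]=-c["R"].T@c["t"]; return c["mtx"],T
def onplane(uv,z,K,T):
    r=T[:3,:3]@np.linalg.solve(K,[uv[0],uv[1],1.]); return T[:3,3]+r*(z-T[2,3])/r[2]
def cloud(d,K,T):
    v,u=np.indices(d.shape); P=np.stack([(u-K[0,2])/K[0,0]*d,(v-K[1,2])/K[1,1]*d,d],-1)
    return P@T[:3,:3].T+T[:3,3]
E
python3 - <<'E'
from h import *
K,T=cam2world("top"); d=np.load("pics/top0.npy"); C=cloud(d,K,T)
for n,uv,z in [("v1",(372,221),.064),("v2",(334,167),.064),("d1",(282,214),.1),("d2",(283,171),.1),("open",(328,217),.052),("flat",(373,166),.077),("tv",(374,199),.06),("td",(283,141),.1),("r1",(188,222),.035),("r2",(155,224),.035),("s1",(187,191),.035),("s2",(155,192),.035)]:
    a=C[uv[1]-4:uv[1]+5,uv[0]-4:uv[0]+5].reshape(-1,3)
    print(n,onplane(uv,z,K,T).round(3),"zmax",a[:,2].max().round(3), a[a[:,2]>.5*z].mean(0).round(3))
print(Ro.from_quat(get_state()["eef_rot"][[1,2,3,0]]).as_matrix().round(2))
E
```

```text
v1 [ 0.446 -0.273  0.064] zmax 0.068 [ 0.445 -0.274  0.059]
v2 [ 0.591 -0.179  0.064] zmax 0.068 [ 0.592 -0.181  0.058]
d1 [ 0.467 -0.038  0.1  ] zmax 0.102 [ 0.468 -0.037  0.078]
d2 [ 0.577 -0.043  0.1  ] zmax 0.101 [ 0.582 -0.042  0.075]
open [ 0.459 -0.161  0.052] zmax 0.055 [ 0.457 -0.161  0.045]
flat [ 0.589 -0.279  0.077] zmax 0.081 [ 0.591 -0.285  0.062]
tv [ 0.504 -0.282  0.06 ] zmax 1.171 [ 0.504 -0.279  0.073]
td [ 0.656 -0.044  0.1  ] zmax 1.171 [ 0.661 -0.045  0.089]
r1 [0.452 0.214 0.035] zmax 0.039 [0.448 0.204 0.035]
r2 [0.448 0.304 0.035] zmax 1.171 [0.429 0.096 0.794]
s1 [0.537 0.217 0.035] zmax 0.012 [nan nan nan]
s2 [0.535 0.305 0.035] zmax 0.016 [nan nan nan]
[[ 0.93  0.37 -0.  ]
 [ 0.37 -0.93 -0.  ]
 [-0.    0.   -1.  ]]<stdin>:5: RuntimeWarning: Mean of empty slice.
  ret = um.true_divide(
```

```bash
python3 - <<'E'
from h import *
for p in [(.56,-.16,.28),(.446,-.273,.033),(.591,-.179,.033),(.467,-.038,.031),(.577,-.043,.031),(.45,.21,.041),(.447,.3,.041),(.537,.217,.041),(.535,.305,.041)]:
    q=ctrl.ik(p,quat(0)); print(p,None if q is None else q.round(2))
ctrl.movep((.56,-.16,.28),quat(0))
st=get_state(); p,d=vision.grab_frame("wrist"); cv2.imwrite("pics/w1.png",p); np.save("pics/w1.npy",d)
K,T=cam2world("wrist",st); np.savez("pics/w1.npz",K=K,T=T)
print(st["time"],st["tcp_pos"],st["contact_force"])
out=p.copy()
for t,z in (("vial1",.064),("dropper1",.1),("open_vial",.052),("flat_cap_bottle",.077)):
    for r in models.recognise("wrist",t): print(t,np.round(r["point"]),round(r["p"],2),onplane(r["point"],z/2,K,T).round(3))
E
```

```text
(0.56, -0.16, 0.28) [ 0.46  0.41 -0.35  1.53  0.15  1.22 -1.48]
(0.446, -0.273, 0.033) [ 0.61  0.6  -0.16  2.    0.17  0.55 -1.24]
(0.591, -0.179, 0.033) [ 0.38  0.71 -0.2   1.74  0.2   0.71 -1.5 ]
(0.467, -0.038, 0.031) [ 0.16  0.56 -0.19  2.14  0.23  0.46 -1.78]
(0.577, -0.043, 0.031) [ 0.16  0.67 -0.2   1.85  0.21  0.64 -1.74]
(0.45, 0.21, 0.041) [-0.23  0.58 -0.39  2.06  0.4   0.57 -2.46]
(0.447, 0.3, 0.041) [-0.31  0.64 -0.5   1.95  0.49  0.67 -2.69]
(0.537, 0.217, 0.041) [-0.21  0.67 -0.35  1.84  0.34  0.69 -2.32]
(0.535, 0.305, 0.041) [-0.3   0.72 -0.43  1.74  0.4   0.77 -2.5 ]
2.6333 [ 0.55963202 -0.16136489  0.27983179] [-0.85396103  0.39144363 -0.08466674]
vial1 [266. 125.] 0.93 [ 0.595 -0.18   0.032]
vial1 [331. 232.] 0.78 [ 0.449 -0.273  0.032]
vial1 [344. 190.] 0.69 [ 0.511 -0.285  0.032]
dropper1 [156. 218.] 0.97 [ 0.479 -0.038  0.05 ]
dropper1 [151. 131.] 0.93 [ 0.59  -0.043  0.05 ]
dropper1 [149.  55.] 0.69 [ 0.673 -0.049  0.05 ]
open_vial [252. 222.] 0.94 [ 0.463 -0.163  0.026]
flat_cap_bottle [361. 124.] 0.64 [ 0.597 -0.296  0.038]
```

View pics/w1.png

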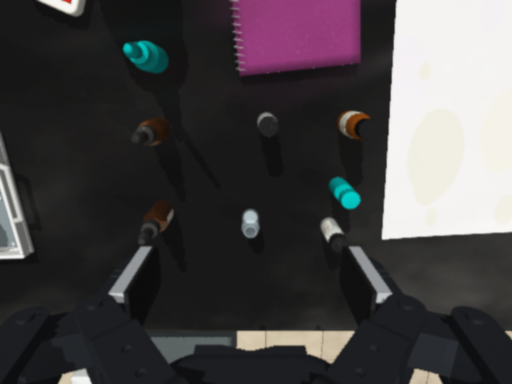

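The wrist view shows the capped vials at (267,124) and (335,235), and the bulb droppers at (150,222) and (149,132). To leave: open vial (250,223), flat-cap bottle (353,124), turquoise vial (345,193) and turquoise dropper (147,55). I'll refine with depth and check a close crop.

```bash
python3 - <<'E'
from h import *
K,T=cam2world("top"); Ct=cloud(np.load("pics/top0.npy"),K,T).reshape(-1,3)
f=np.load("pics/w1.npz"); Cw=cloud(np.load("pics/w1.npy"),f["K"],f["T"]).reshape(-1,3)
for n,x,y,lo,hi in [("v1",.447,-.273,.055,.07),("v2",.592,-.18,.055,.07),("d1",.47,-.038,.08,.106),("d2",.58,-.043,.08,.106)]:
    for s,C in(("top",Ct),("wr",Cw)):
        m=(np.hypot(C[:,0]-x,C[:,1]-y)<.03)&(C[:,2]>lo)&(C[:,2]<hi); a=C[m]
        print(n,s,len(a),np.r_[(a.max(0)+a.min(0))/2][:2].round(4),a.mean(0).round(4),np.ptp(a,axis=0).round(3)) if len(a) else print(n,s,0)
p=cv2.imread("pics/w1.png"); cs=[cv2.resize(p[v-35:v+35,u-35:u+35],(390,290),interpolation=cv2.INTER_CUBIC) for u,v in((267,124),(335,235),(152,220),(150,130))]
cv2.imwrite("pics/w1c.png",np.vstack([np.hstack(cs[:2]),np.hstack(cs[2:])]))
E
```

```text
v1 top 66 [ 0.4436 -0.2771] [ 0.4443 -0.2766  0.0631] [0.021 0.022 0.013]
v1 wr 247 [ 0.4474 -0.2746] [ 0.4497 -0.2732  0.0631] [0.023 0.021 0.011]
v2 top 63 [ 0.5937 -0.1828] [ 0.5941 -0.1834  0.0631] [0.021 0.02  0.012]
v2 wr 320 [ 0.5974 -0.1807] [ 0.5977 -0.1811  0.0639] [0.023 0.021 0.011]
d1 top 28 [ 0.4688 -0.0367] [ 0.4678 -0.0366  0.0948] [0.013 0.013 0.016]
d1 wr 155 [ 0.471  -0.0342] [ 0.4726 -0.0362  0.093 ] [0.012 0.014 0.02 ]
d2 top 26 [ 0.5851 -0.0432] [ 0.5846 -0.0431  0.0943] [0.014 0.01  0.012]
d2 wr 167 [ 0.5883 -0.0411] [ 0.5891 -0.043   0.0944] [0.013 0.014 0.021]
```

View pics/w1c.png

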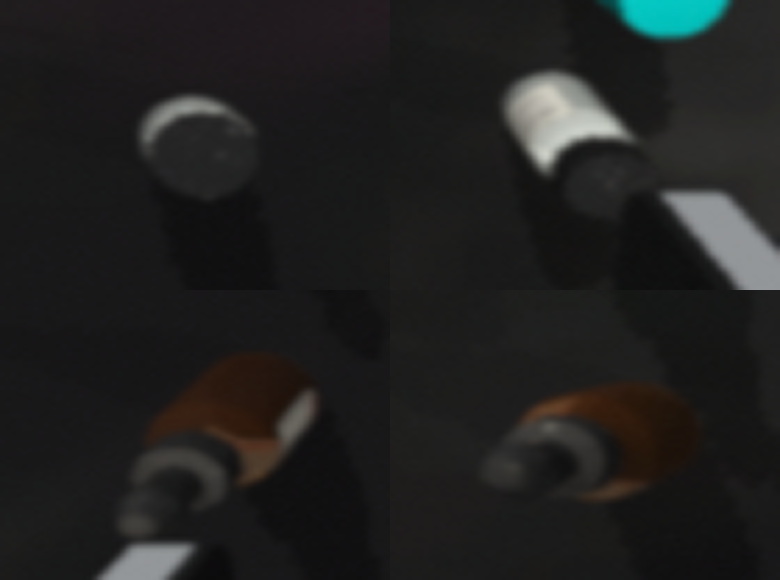

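The crop confirms black caps on both vials and bulb droppers on both bottles. Next is the tray.

```bash
python3 - <<'E'
from h import *
ctrl.movep((.545,.25,.27),quat(0))
st=get_state(); p,d=vision.grab_frame("wrist"); cv2.imwrite("pics/w2.png",p); np.save("pics/w2.npy",d)
K,T=cam2world("wrist",st); np.savez("pics/w2.npz",K=K,T=T)
C=cloud(d,K,T)
for t in("round_holder1","square_holder1"):
    for r in models.masks_of("wrist",t):
        a=C[r["mask"]]; rim=a[(a[:,2]>.031)&(a[:,2]<.042)]; m=(cv2.minAreaRect(rim[:,:2].astype(np.float32)*1000) if len(rim)>9 else 0)
        print(t,np.round(r["point"]),round(r["p"],2),m,len(rim),a.mean(0).round(3),np.percentile(a[:,2],[2,50,98]).round(3))
b=C.reshape(-1,3); b=b[(b[:,2]>.018)&(b[:,2]<.026)&(abs(b[:,0]-.49)<.16)&(abs(b[:,1]-.26)<.16)]
print(cv2.minAreaRect(b[:,:2].astype(np.float32)*1000),len(b),get_state()["time"])
E
```

```text
round_holder1 [206. 218.] 0.76 ((453.6900329589844, 312.65234375), (49.239402770996094, 48.525917053222656), 39.73408126831055) 358 [0.458 0.312 0.016] [0.008 0.01  0.036]
round_holder1 [263. 215.] 0.71 ((457.0462951660156, 226.3559112548828), (47.79024124145508, 48.68966293334961), 89.87537384033203) 360 [0.461 0.226 0.016] [0.005 0.01  0.036]
square_holder1 [198. 154.] 0.85 ((540.2277221679688, 316.002685546875), (56.051002502441406, 56.106727600097656), 1.995340347290039) 605 [0.543 0.314 0.017] [0.008 0.01  0.036]
((498.35809326171875, 270.78961181640625), (196.047607421875, 229.57711791992188), 2.0251271724700928) 3677 4.55
```

View pics/w2.png

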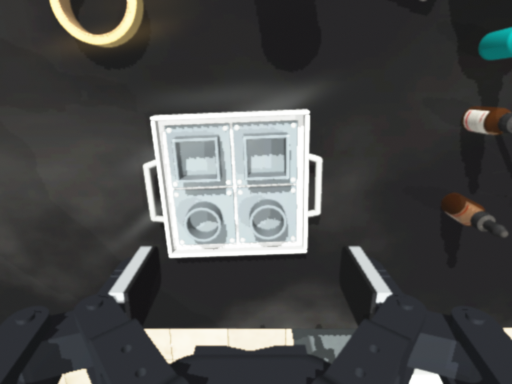

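```bash
python3 - <<'E'
from h import *
K,T=cam2world("top"); Ct=cloud(np.load("pics/top0.npy"),K,T).reshape(-1,3)
f=np.load("pics/w2.npz"); Cw=cloud(np.load("pics/w2.npy"),f["K"],f["T"]).reshape(-1,3)
print(f["T"].round(3))
for s,C in(("top",Ct),("wr",Cw)):
    for n,lo,hi in(("tray",.017,.027),("rims",.030,.041)):
        b=C[(C[:,2]>lo)&(C[:,2]<hi)&(abs(C[:,0]-.49)<.13)&(abs(C[:,1]-.265)<.13)]
        print(s,n,cv2.minAreaRect(b[:,:2].astype(np.float32)*1000),len(b))
    for n,x,y in(("d1",.47,-.036),("d2",.585,-.042)):
        a=C[(np.hypot(C[:,0]-x,C[:,1]-y)<.04)&(C[:,2]>.08)&(C[:,2]<.106)]
        if len(a):print(s,n,((a.max(0)+a.min(0))/2).round(4),len(a))
    # holder plates / tray surfaces
E
```

```text
[[-0.002 -0.952 -0.306  0.624]
 [-1.     0.002 -0.001  0.249]
 [ 0.001  0.306 -0.952  0.413]
 [ 0.     0.     0.     1.   ]]
top tray ((495.98956298828125, 268.37109375), (195.9662628173828, 230.73556518554688), 2.0780818462371826) 864
top rims ((497.2685546875, 286.45135498046875), (138.98204040527344, 181.2639923095703), 2.340724229812622) 434
top d1 [ 0.4688 -0.0367  0.0941] 28
top d2 [ 0.5851 -0.0432  0.0948] 26
wr tray ((498.35809326171875, 270.78961181640625), (196.047607421875, 229.57711791992188), 2.0251271724700928) 4100
wr rims ((499.8796081542969, 271.2875061035156), (139.992431640625, 142.4638214111328), 2.1300439834594727) 1999
wr d1 [ 0.4705 -0.0321  0.0904] 228
```

The picture shows the tray with round cups at (206,222) and (268,219), and square cups at (198,160) and (267,155). Top and wrist depth agree to about 3 mm, and the sizes match. First pick: vial1.

```bash
cat >> h.py <<'E'
Q=quat(0); HI=.17
H=dict(rr=(.4558,.2252),rl=(.4525,.3115),sl=(.539,.3148),sr=(.5423,.2281))
O=dict(v1=(.4458,-.2758),v2=(.5955,-.182),d1=(.470,-.0362),d2=(.587,-.0425))
def pick(o,z):
    x,y=O[o]; ctrl.movep((x,y,HI),Q); ctrl.movel((x,y,z+.03),max_speed=.2); ctrl.movel((x,y,z),max_speed=.08)
    ctrl.close_gripper(force=25); s=get_state(); print(o,"width",round(s["width"],4),"F",round(s["gripper_force"],1),s["contact_force"].round(1),s["tcp_pos"].round(4),s["time"])
    ctrl.movel((x,y,HI),max_speed=.15); s=get_state(); print("lifted",round(s["width"],4),round(s["gripper_force"],1),s["contact_force"].round(1))
def place(h,z):
    x,y=H[h]; ctrl.movep((x,y,HI),Q); ctrl.movel((x,y,z+.05),max_speed=.2); ctrl.movel((x,y,z+.014),max_speed=.06)
    ctrl.pause(.2); f0=get_state()["contact_force"]
    for k in range(14):
        zz=z+.013-.001*k; ctrl.movel((x,y,zz),max_speed=.02)
        s=get_state(); df=s["contact_force"]-f0
        if df[2]>2: break
    print(h,"down at",round(zz-z,4),df.round(2),round(s["width"],4))
def release(h,z):
    x,y=H[h]; ctrl.ungrasp(); ctrl.pause(.2); ctrl.movel((x,y,HI),max_speed=.15); print("t",get_state()["time"])
E
python3 - <<'E'
from h import *
pick("v1",.033)
st=get_state(); p,d=vision.grab_frame("wrist"); cv2.imwrite("pics/w3.png",p)
E
```

```text
v1 width 0.0233 F 26.0 [-0.1 -0.7  2.9] [ 0.4459 -0.2759  0.0332] 8.3083
lifted 0.0234 25.8 [ 0.2  0.3 -0.3]
```

View pics/w3.png

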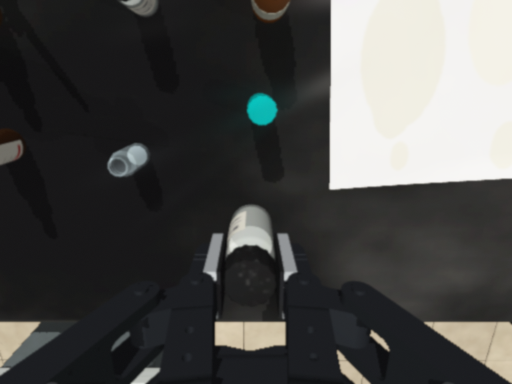

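Vial1 is held upright between the pads at (250,260). I'll place it in the left round cup.

```bash
python3 - <<'E'
from h import *
place("rl",.033)
st=get_state(); p,d=vision.grab_frame("wrist"); cv2.imwrite("pics/w4.png",p)
E
```

```text
rl down at 0.01 [ 0.46 -0.13  4.09] 0.0236
```

View pics/w4.png

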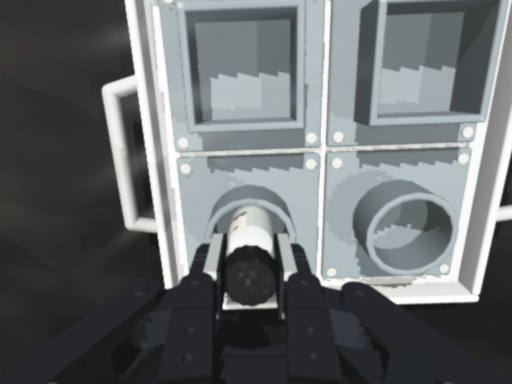

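The vial is in the round cup at (250,240), and contact came exactly at the floor height (+10 mm). I'll release it and do vial2 the same way.

```bash
python3 - <<'E'
from h import *
release("rl",.033)
pick("v2",.033); s=get_state()
assert .018<s["width"]<.03
place("rr",.033)
release("rr",.033)
st=get_state(); p,d=vision.grab_frame("wrist"); cv2.imwrite("pics/w5.png",p)
E
```

```text
t 15.9417
v2 width 0.0232 F 26.0 [ 0.3 -0.7  3.1] [ 0.5957 -0.182   0.0333] 19.6
lifted 0.0234 25.8 [ 0.2  0.5 -0.8]
rr down at 0.01 [-0.98 -1.37  3.42] 0.0231
t 26.6083
```

View pics/w5.png

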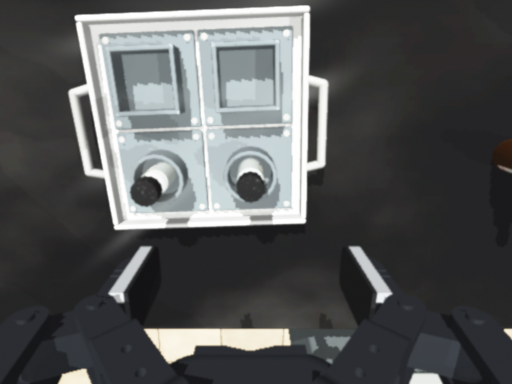

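Both vials stand upright in the round cups, caps at (146,190) and (251,185). Now the first dropper.

```bash
python3 - <<'E'
from h import *
pick("d1",.032); s=get_state()
assert .024<s["width"]<.036
p,d=vision.grab_frame("wrist"); cv2.imwrite("pics/w6.png",p)
E
```

```text
d1 width 0.0297 F 24.6 [-0.9  1.2  5.4] [ 0.4702 -0.0362  0.0323] 29.45
lifted 0.0294 24.8 [ 0.6  0.2 -1.4]
```

View pics/w6.png

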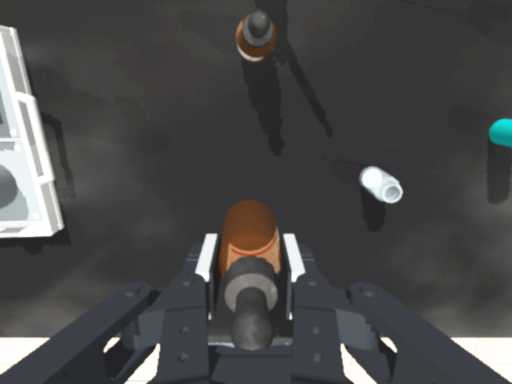

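Dropper1 is held upright at (250,260), with the pads on its glass. I'll place it and carry on with the second, stopping if a check fails.

```bash
python3 - <<'E'
from h import *
place("sl",.032); release("sl",.032)
pick("d2",.032); s=get_state()
assert .024<s["width"]<.036
place("sr",.032); release("sr",.032)
ctrl.movep((.50,.23,.27),Q)
st=get_state(); p,d=vision.grab_frame("wrist"); cv2.imwrite("pics/w7.png",p)
C=cloud(d,*cam2world("wrist",st))
for h,(x,y) in H.items():
    a=C.reshape(-1,3); a=a[(np.hypot(a[:,0]-x,a[:,1]-y)<.03)&(a[:,2]>.06)&(a[:,2]<.15)]; t=a[a[:,2]>a[:,2].max()-.012]
    print(h,(t.mean(0)-[x,y,0]).round(4),a[:,2].max().round(4))
p2,_=vision.grab_frame("scene"); cv2.imwrite("pics/s2.png",p2)
E
```

```text
sl down at 0.01 [-1.17  0.37  4.3 ] 0.0294
t 36.2333
d2 width 0.0297 F 24.6 [-0.1  0.9  3.2] [ 0.5872 -0.0424  0.0323] 39.35
lifted 0.0296 24.7 [ 0.6 -0.9 -1.5]
sr down at 0.01 [ 0.42 -0.01  5.29] 0.0296
t 45.8083
rr [0.0034 0.0008 0.0733] 0.076
rl [ 0.0028 -0.0004  0.0732] 0.0762
sl [0.0006 0.0006 0.1056] 0.1111
sr [0.0016 0.0016 0.1055] 0.1107
```

View pics/w7.png

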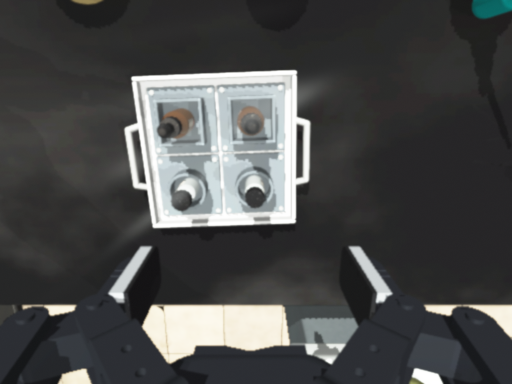

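View pics/s2.png

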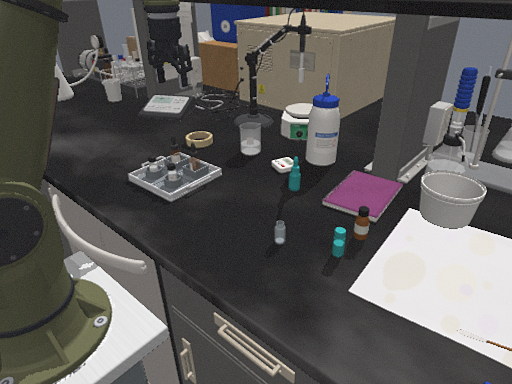

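All four stand upright in their cups: vials at (182,198) and (255,196), droppers at (172,125) and (250,122). Their top heights are 75 mm and 111 mm, as expected. In the scene view, the open vial (279,232), flat-cap bottle (361,222) and turquoise pieces have not moved.

```bash
python3 -c "
from h import *
print(ticket.close_job())"
```

```text
the job is handed in; nothing more can be done
None
```

The caddy is packed and the job handed in: both capped vials stand upright in the round holders and both dropper bottles in the square ones, each lowered until it touched the holder floor, and the look-alikes were left where they stood.

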